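Set the model-eye carriage to its arrow mark

ROBOT

A 6-joint arm with a two-finger parallel gripper is mounted at the origin on the work surface. World frame = base frame: x ahead of the robot, y to its left, z up, the work surface at z = 0. Lengths are in m, angles in rad, forces in N, time in s.
With the tool pointing down it reaches from about 0.2 to 0.875 m from the base axis. Payload 3.4 kg.
Tool frame: the origin (TCP) lies at the very end of the fingers, on their centre line; the grasp point (between the pads) lies 19 mm behind it; z points along the fingers, y is the line along which they close (so a half turn about z gives the same grasp; the last joint's range is limited). The gripper opens to 94 mm and grips with 3 to 60 N. Pads are 16 mm wide; open, the fingers measure 119 mm over their backs; the gripper's body (75 mm by 177 mm) begins 78 mm behind the grasp point.
Start: joints at [1.078, 0.276, 1.505, -0, 1.361, -0.121], TCP at [0.209, 0.536, 0.205] pointing down, gripper open.
Joint ranges: [-2.89, 2.89], [-0.75, 2.08], [0.22, 2.7], [-1.18, 4.32], [0.11, 2.71], [-2.7, 2.7]. Speed limits (rad/s): [2.57, 2.57, 3.14, 3.14, 3.14, 3.14].

INTERFACE

Orientations are given as a unit quaternion [w, x, y, z].
In Python, from cell import arm, cams, workorder gives the robot as it stands.
- The arm moves only by the tool arm_command, never from a script. Its argument "rows" is a list of rows, each an object with "slide": the shift along the world's x, y, z in mm, a list of three; "yaw": the turn about the world's z in rad; "gripper": the gripper command: -1 is fully open, 1 is shut, values between are in proportion. A call has 1 to 20 rows; each row shifts and turns the commanded pose from where the row before left it; what a row does not reach is not made up. A row lasts 1/8 s, in which the tool goes at most 62.5 mm and 10.7 degrees, less where a joint would pass 70% of its speed; a pose out of reach is approached as far as the arm can. A call with a gripper value outside its range is refused whole. The fingers move at their own pace and stop on an object; "force" is the grip in N (left out, the last holds). Time passes only in rows, so rows that do not move let the fingers close. It gives the time, the measured TCP pose, the force, the opening and the grip force at its end, in the units of the state.
- arm.read_state(): the state, without advancing time (a new reading comes with each control period).
- cams.snapshot(name): name is "scene" or "top"; returns a dict with "image" (400x640x3 uint8, red, green, blue), "depth" (400x640 float32, m along the optical axis (not along the pixel's ray), 0 where there is no reading), "fx", "fy", "cx", "cy" (pixels), "k1" (the pictures are not rectified: a ray, as slopes to the right and down, at radius r is drawn at 1 + k1 r^2 times it, then the intrinsics apply), "R" (3x3) and "t" (3): a world point X has camera coordinates R X + t. Camera axes: x right, y down, z forward; pixel columns grow to the right and rows downward; lengths in m; the calibration is good to about 2 mm. A picture is of the moment at which its call begins.
- workorder.hand_in(): hands the job in; it is judged then, once.
The state is a dict: "clock": time; "qpos": joint angles; "joint_vel": joint speeds; "effort": joint torques, N m; "tool_pos": TCP position; "ee_rot": TCP orientation; "contact_force": force on the tool from outside, world axes, zero at the start; "wrist_torque": the same for the moment, N m; "width": opening from 0.0 (shut) to 1.0 (fully open); "finger_force": force on a finger pad.
Only numpy, scipy, OpenCV 4.12 (cv2) and the standard library are available. Lean on these libraries where they do the work, as an engineer would, in place of code of your own. Each camera call takes 0.05 s, during which the arm holds its last target. There are 200 camera calls.

TASK

Before the refractor's morning check, set the model-eye stand: turn its bar-grip knob until the carriage's pointer stands directly opposite the arrow-shaped mark (not the round stud), then let go. Use only that knob: do not touch the carriage, and leave the round lock knob as it is.

Things in the scene. Friction and masses are not known exactly. Their poses are not given: they have to be found in the camera images.
- drive_knob_grip (a point): Black bar-grip knob near the robot, left or right on the fixed light grey stand. Upright bar 48 mm long (its x axis), 14 thick (y), on a 50 mm grey disc. Point: on the upright axis, 12 mm below the bar's top, 28 above the disc; pinch here from above. Stays where left; stops 1.6 rad either side of mid; turn needed 0.6 to 1.3 rad. Counter-clockwise from above drives the carriage to its +y, 50 mm per rad.
- carriage: Aluminium block 50 x 50 x 22 mm with a white model eye on top (to 77 mm above the origin), on a rail on the stand's far part. A dark flat pointer 7 mm wide juts 32 mm from its near side. Origin: the pointer's tip, upper face, 46 mm above the table. x: from the tip to the block, away from the robot; y: along the rail, to the left. Moved by the knob only.
- arrow_tip (a point): Wanted mark: fixed dark steel arrow (diamond head, straight tail), 22 mm wide, 39 long, 26 high on the stand, pointing to the rail. Point: its point, upper face, 46 mm above the table; x along the arrow to the rail, y along the rail to the left. When aligned the carriage origin has y = 0 here, x = 6 mm. A round steel stud, 22 mm across, on the other side of the scale's middle, is not the mark.
- lock_knob (a joint): Turn (rad, counter-clockwise positive, 0 at the start) of the round fluted black knob, 50 mm across, 37 high, 200 mm beside the bar-grip knob on the stand. Leave it alone.

How it is judged:
By the outcome, as a careful person would: the job done as asked, in the order asked, and still so for the second after the job is handed in, with the robot touching nothing.
It also fails if it takes over 29 s, if anything falls off the work surface, if the arm or the gripper's body presses on something with over 40 N, if the wrist force passes 120 N, or if a joint passes its speed limit or range.

## Working session

There is one attempt and no reset: what is moved stays moved. The work goes in short steps, Python scripts to look and compute and a tool call to move; the robot and the scene stay as the last step left them, time stands still between calls to the robot, and variables do not carry over. Pictures are saved under pics/ and viewed, at most 10 in all, crops included, and the job is handed in when it is done.

Besides the shell and the picture viewer there is one more tool, called after ">>>" as a command line: name --argument value ..., lists and objects as JSON in quotes. arm_command: Moves the arm, as the interface text tells. Its arguments: {"type":"object","properties":{"rows":{"type":"array"},"force":{"type":"number"}},"required":["rows"]}

```bash
mkdir -p pics; cat > h.py <<'E'
import numpy as np, cv2
from cell import arm, cams, workorder
def snap(n):
    s=cams.snapshot(n); np.savez('last_%s.npz'%n,**s); return s
def rays(s,uv):
    K=np.array([[s['fx'],0,s['cx']],[0,s['fy'],s['cy']],[0,0,1]],float)
    uv=np.asarray(uv,float).reshape(-1,2)
    d=np.stack([(uv[:,0]-s['cx'])/s['fx'],(uv[:,1]-s['cy'])/s['fy']],1)
    u=d.copy()
    for _ in range(20): u=d/(1+float(s['k1'])*(u**2).sum(1,keepdims=True))
    return np.c_[u,np.ones(len(u))]
def atz(s,uv,z):
    R=np.array(s['R']);t=np.array(s['t']); r=rays(s,uv)@R; c=-R.T@t
    return c+r*((z-c[2])/r[:,2])[:,None]
def cloud(s):
    h,w=s['depth'].shape; g=np.stack(np.meshgrid(np.arange(w),np.arange(h)),-1).reshape(-1,2)
    r=rays(s,g)*s['depth'].reshape(-1,1); return ((r-np.array(s['t']))@np.array(s['R'])).reshape(h,w,3)
E
python3 - <<'E'
from h import *
for n in('scene','top'):
    s=snap(n); cv2.imwrite(f'pics/{n}0.png',s['image'][:,:,::-1]); print(n,s['fx'],s['k1'],-np.array(s['R']).T@s['t'])
print(arm.read_state())
E
```

```text
scene 445.49521060789033 -0.10660735630683281 [ 0.93821189 -0.49153898  0.4961069 ]
top 514.1468881322106 -0.06439216244961901 [0.52794435 0.05297625 0.78816751]
{'clock': 0.1, 'qpos': array([ 1.07801555e+00,  2.76504343e-01,  1.50594644e+00, -3.86625984e-05,
        1.36069468e+00, -1.21016311e-01]), 'joint_vel': array([ 0.00070054, -0.001978  , -0.00324263,  0.0003702 ,  0.00042859,
        0.00055374]), 'effort': array([ 8.84887122e-04, -4.05454051e+01, -2.37779224e+01,  7.03461072e-02,
        2.99059530e-02, -5.34854712e-05]), 'tool_pos': array([0.2086724 , 0.53528203, 0.20473082]), 'ee_rot': array([-2.16534297e-04,  1.84809606e-01,  9.82774036e-01, -7.45836381e-04]), 'contact_force': array([ 0.05232386, -0.15021379,  0.30319958]), 'wrist_torque': array([-0.00737889, -0.01354846,  0.03783667]), 'finger_force': 0.0, 'width': 1.0042761191400082}
```

View pics/top0.png

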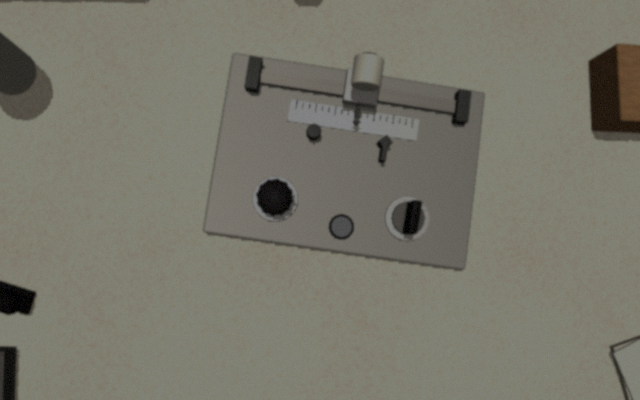

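View pics/scene0.png

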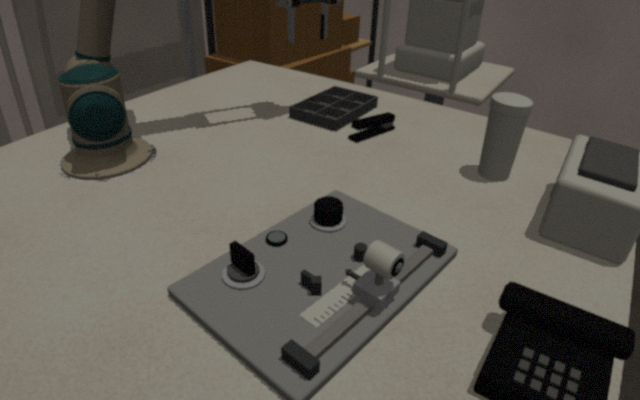

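The top view shows the bar knob at about (411,217), arrow at (384,148), stud at (314,132), pointer at (357,122) and lock knob at (275,197). The scene view agrees. Next I measure from an enlarged crop.

```bash
python3 - <<'E'
from h import *
s=dict(np.load('last_top.npz'))
im=s['image'][90:250,290:450,::-1]; im=cv2.resize(im,(0,0),fx=3.7,fy=3.7,interpolation=cv2.INTER_CUBIC)
cv2.imwrite('pics/c1.png',cv2.convertScaleAbs(im,alpha=1.8,beta=10))
C=cloud(s)
for uv in [(411,217),(412,205),(395,222),(384,148),(357,122),(314,132),(340,180),(275,197),(368,75)]: print(uv,C[uv[1],uv[0]].round(4))
m=(C[...,2]>.055); m[:190]=0;m[245:]=0;m[:,:385]=0;m[:,435:]=0
P=C[m]; r=cv2.minAreaRect((P[:,:2]*1000).astype(np.float32)); print(len(P),r,np.percentile(P[:,2],[5,50,95,99]))
E
```

```text
(411, 217) [ 0.5605 -0.1183  0.0746]
(412, 205) [ 0.5776 -0.1205  0.0719]
(395, 222) [ 0.5547 -0.1041  0.0336]
(384, 148) [ 0.663  -0.0854  0.0466]
(357, 122) [ 0.7006 -0.0451  0.0486]
(314, 132) [0.6852 0.018  0.0441]
(340, 180) [ 0.6174 -0.0232  0.0206]
(275, 197) [0.587  0.073  0.0608]
(368, 75) [ 0.7474 -0.0498  0.1243]
427 ((536.0437622070312, -46.66529083251953), (45.68017578125, 194.6521453857422), 17.854084014892578) [0.05935326 0.07395219 0.07718925 0.78816751]
```

View pics/c1.png

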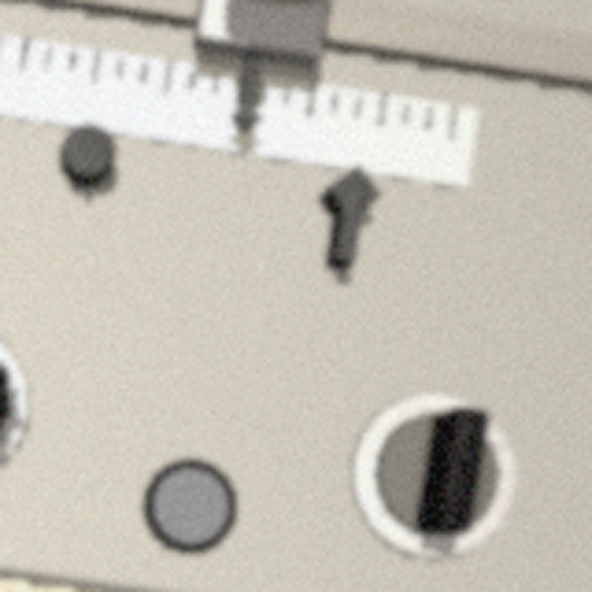

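The crop shows the arrow tip at crop (357,168), i.e. pixel (386.5,135.4). The pointer tip is at crop ~(245,135), i.e. (356.2,126.5), and the bar is about (452,470).

```bash
cat > m.py <<'E'
from h import *
def c(u,v): return (290+(u+.5)/3.7-.5, 90+(v+.5)/3.7-.5)
if __name__=='__main__':
    s=dict(np.load('last_top.npz'))
    e=atz(s,[(234,54),(484,93),(205,232),(465,268)],.02); d=e[0]-e[1]; d2=e[2]-e[3]; print('stand',e[:,:2].round(4),[np.arctan2(-q[0],q[1]) for q in (d,d2)])
    sc=atz(s,[c(25,37),c(478,108)],.02); q=sc[0]-sc[1]; print('scale',np.arctan2(-q[0],q[1]))
    a,atail,p,proot=atz(s,[c(357,168),c(339,272),c(245,135),c(252,65)],.046); print('arrow',a,atail,'ptr',p,proot)
    ring=atz(s,[c(433,475)],.022); print('ring',ring)
    C=cloud(s); m=(C[...,2]>.066)&(C[...,2]<.09); m[:190]=0;m[245:]=0;m[:,:385]=0;m[:,435:]=0
    g=cv2.cvtColor(s['image'],cv2.COLOR_RGB2GRAY)
    dk=(g<45); dk[:190]=0;dk[245:]=0;dk[:,:385]=0;dk[:,435:]=0
    for n,k in(('depth',m),('dark',dk)):
        v,u=np.nonzero(k); P=atz(s,np.c_[u,v],.074); print(n,len(P),cv2.minAreaRect((P[:,:2]*1000).astype(np.float32)),P.mean(0))
    th=np.mean([np.arctan2(-x[0],x[1]) for x in(d,d2,q)])
    yh=np.array([-np.sin(th),np.cos(th),0]);xh=np.array([np.cos(th),np.sin(th),0])
    print('th',th,'dy',(p-a)@yh*1e3,'dx',(p-a)@xh*1e3)
E
python3 m.py
```

```text
stand [[ 0.81    0.1414]
 [ 0.7588 -0.2495]
 [ 0.5366  0.1769]
 [ 0.4869 -0.2141]] [np.float64(-0.13034704322880358), np.float64(-0.12662677000877368)]
scale -0.13367007554803945
arrow [ 0.68255072 -0.08877874  0.046     ] [ 0.64041875 -0.08141112  0.046     ] ptr [ 0.69492963 -0.0437125   0.046     ] [ 0.72357766 -0.04647822  0.046     ]
ring [[ 0.56133508 -0.1243261   0.022     ]]
depth 354 ((561.0194702148438, -123.20571899414062), (15.188300132751465, 47.953582763671875), 80.02863311767578) [ 0.56098764 -0.12323258  0.074     ]
dark 479 ((559.87744140625, -119.67219543457031), (21.725414276123047, 48.61454772949219), 80.21204376220703) [ 0.56019983 -0.1194841   0.074     ]
th -0.13021462959520558 dy 46.29207598608649 dx 6.422395196617452
```

>>> arm_command --rows '[{"slide": [22, -41, 0], "yaw": 0.0125, "gripper": -1}, {"slide": [22, -41, 0], "yaw": 0.0125, "gripper": -1}, {"slide": [22, -41, 0], "yaw": 0.0125, "gripper": -1}, {"slide": [22, -41, 0], "yaw": 0.0125, "gripper": -1}, {"slide": [22, -41, 0], "yaw": 0.0125, "gripper": -1}, {"slide": [22, -41, 0], "yaw": 0.0125, "gripper": -1}, {"slide": [22, -41, 0], "yaw": 0.0125, "gripper": -1}, {"slide": [22, -41, 0], "yaw": 0.0125, "gripper": -1}, {"slide": [22, -41, 0], "yaw": 0.0125, "gripper": -1}, {"slide": [22, -41, 0], "yaw": 0.0125, "gripper": -1}, {"slide": [22, -41, 0], "yaw": 0.0125, "gripper": -1}, {"slide": [22, -41, 0], "yaw": 0.0125, "gripper": -1}, {"slide": [22, -41, 0], "yaw": 0.0125, "gripper": -1}, {"slide": [22, -41, 0], "yaw": 0.0125, "gripper": -1}, {"slide": [22, -41, 0], "yaw": 0.0125, "gripper": -1}, {"slide": [22, -41, 0], "yaw": 0.0125, "gripper": -1}, {"slide": [0, 0, 0], "yaw": 0, "gripper": -1}, {"slide": [0, 0, 0], "yaw": 0, "gripper": -1}]' --force 20

```text
clock: 2.35
tool_pos: [0.5602, -0.1197, 0.2048]
ee_rot: [-0.001, 0.086, 0.996, 0.001]
contact_force: [-0.2, -0.2, 0.5]
width: 0.996
finger_force: 0.0
```

>>> arm_command --rows '[{"slide": [1, -4, -40], "yaw": 0, "gripper": -1}, {"slide": [0, 0, -45], "yaw": 0, "gripper": -1}, {"slide": [0, 0, -40], "yaw": 0, "gripper": -0.3}, {"slide": [0, 0, -25], "yaw": 0, "gripper": -0.3}, {"slide": [0, 0, -11], "yaw": 0, "gripper": -0.3}, {"slide": [0, 0, 0], "yaw": 0, "gripper": 0.3}, {"slide": [0, 0, 0], "yaw": 0, "gripper": 0.3}]'

```text
clock: 3.22
tool_pos: [0.5628, -0.1242, 0.0458]
ee_rot: [0.001, 0.086, 0.996, -0.0]
contact_force: [0.1, -1.0, 1.0]
width: 0.502
finger_force: 0.0
```

>>> arm_command --rows '[{"slide": [0, 0, 0], "yaw": 0, "gripper": 1}, {"slide": [0, 0, 0], "yaw": 0, "gripper": 1}, {"slide": [0, 0, 0], "yaw": 0, "gripper": 1}, {"slide": [0, 0, 0], "yaw": 0, "gripper": 1}, {"slide": [0, 0, 0], "yaw": 0, "gripper": 1}]' --force 20

```text
clock: 3.85
tool_pos: [0.5621, -0.124, 0.0447]
ee_rot: [0.0, 0.086, 0.996, 0.0]
contact_force: [-0.1, 1.8, 3.1]
width: 0.147
finger_force: 20.0
```

Gripped on the bar (13.8 mm). I'll turn most of the way, then look.

>>> arm_command --rows '[{"slide": [0, 0, 0], "yaw": -0.1, "gripper": 1}, {"slide": [0, 0, 0], "yaw": -0.1, "gripper": 1}, {"slide": [0, 0, 0], "yaw": -0.1, "gripper": 1}, {"slide": [0, 0, 0], "yaw": -0.1, "gripper": 1}, {"slide": [0, 0, 0], "yaw": -0.1, "gripper": 1}, {"slide": [0, 0, 0], "yaw": -0.1, "gripper": 1}, {"slide": [0, 0, 0], "yaw": -0.1, "gripper": 1}, {"slide": [0, 0, 0], "yaw": -0.1, "gripper": 1}, {"slide": [0, 0, 0], "yaw": 0, "gripper": 1}, {"slide": [0, 0, 0], "yaw": 0, "gripper": 1}]'

```text
clock: 5.1
tool_pos: [0.5617, -0.1246, 0.0447]
ee_rot: [0.0, 0.466, 0.885, -0.0]
contact_force: [-1.7, -0.4, 4.6]
width: 0.151
finger_force: 20.0
```

```bash
python3 - <<'E'
from h import *
s=snap('top'); print(arm.read_state()['contact_force'])
a=cv2.convertScaleAbs(cv2.resize(s['image'][40:160,320:440,::-1],(0,0),fx=4.5,fy=4.5,interpolation=cv2.INTER_CUBIC),alpha=1.8,beta=10)
cv2.imwrite('pics/c2.png',a)
E
```

```text
[-1.87541182 -0.42344181  4.99479296]
```

View pics/c2.png

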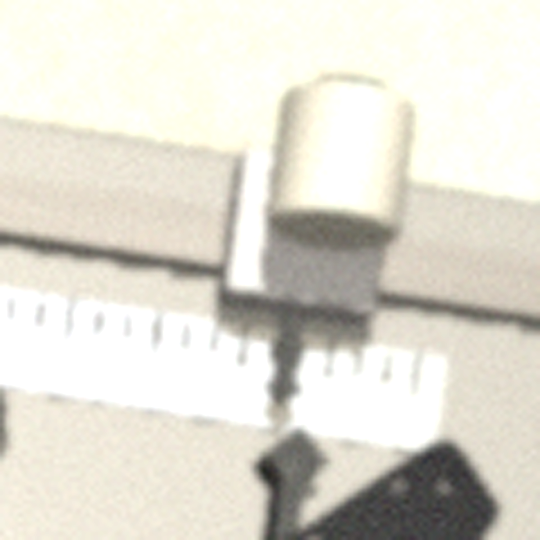

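Pointer tip is at crop ~(283,400) and arrow tip at ~(299,430), so it is short by a few mm. A rectified view in the z=46 mm plane should give the remainder.

```bash
cat > rect.py <<'E'
from h import *
import sys
def rect(s,x0,y0,th,w=50,h=75,k=8,z=.046):
    # image up = +x (rail-ward), left = +y ; centre = (x0,y0)
    j,i=np.meshgrid(np.arange(w*k),np.arange(h*k))
    X=(h/2-i/k)/1e3; Y=(w/2-j/k)/1e3
    P=np.stack([x0+X*np.cos(th)-Y*np.sin(th), y0+X*np.sin(th)+Y*np.cos(th), np.full(X.shape,z)],-1)
    p=P@np.array(s['R']).T+s['t']; a=p[...,:2]/p[...,2:]; a=a*(1+float(s['k1'])*(a**2).sum(-1,keepdims=True))
    return cv2.remap(s['image'],(a[...,0]*s['fx']+s['cx']).astype(np.float32),(a[...,1]*s['fy']+s['cy']).astype(np.float32),cv2.INTER_CUBIC)
if __name__=='__main__':
    acc=[]
    for _ in range(int(sys.argv[2])): s=snap('top'); acc.append(rect(s,.6825,-.0888,-.130).astype(float))
    a=np.mean(acc,0); g=cv2.GaussianBlur(a.mean(-1).astype(np.float32),(0,0),2)
    def cen(r,lo,hi):  # darkness centroid (mm y) at row x=r mm
        row=g[int((37.5-r)*8),lo:hi]; b=max(row[0],row[-1]); wt=np.clip(0.75*b-row,0,None); return 25-(lo+(wt*np.arange(hi-lo)).sum()/wt.sum())/8
    for r in(10,12,14,16,18,20,22): print('ptr',r,round(cen(r,110,290),2))
    for r in(-3,-5,-7,-9,-11,-15,-20,-25,-30): print('arr',r,round(cen(r,90,310),2))
    b=cv2.convertScaleAbs(a[...,::-1],alpha=1.6)
    for q in range(0,400,40): cv2.line(b,(q,0),(q,6),(0,0,255),1)
    cv2.line(b,(200,0),(200,600),(0,0,255),1); cv2.line(b,(0,300),(400,300),(0,0,255),1)
    cv2.imwrite(sys.argv[1],b)
E
python3 rect.py pics/r1.png 3
```

```text
ptr 10 7.79
ptr 12 7.32
ptr 14 7.0
ptr 16 7.28
ptr 18 7.31
ptr 20 7.28
ptr 22 7.3
arr -3 -0.34
arr -5 -0.1
arr -7 -0.2
arr -9 0.18
arr -11 1.98
arr -15 4.66
arr -20 2.17
arr -25 2.28
arr -30 -2.72
```

View pics/r1.png

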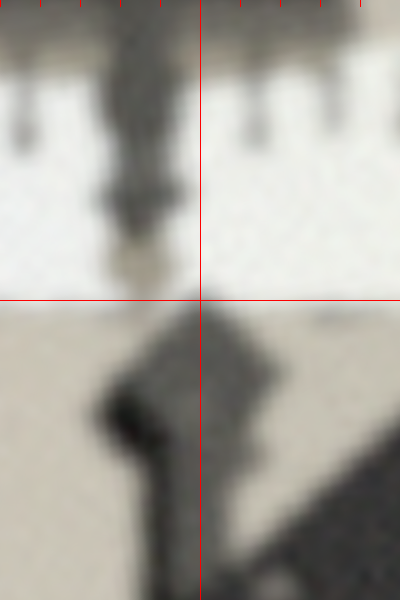

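The rectified view puts the pointer about 7.2 mm to the +y side (column 140) of the arrow tip (column 200). That needs another −0.14 rad.

>>> arm_command --rows '[{"slide": [0, 0, 0], "yaw": -0.07, "gripper": 1}, {"slide": [0, 0, 0], "yaw": -0.07, "gripper": 1}, {"slide": [0, 0, 0], "yaw": 0, "gripper": 1}, {"slide": [0, 0, 0], "yaw": 0, "gripper": 1}]'

```text
clock: 5.8
tool_pos: [0.5616, -0.1246, 0.0447]
ee_rot: [-0.0, 0.527, 0.85, -0.0]
contact_force: [-3.1, -0.4, 5.4]
width: 0.145
finger_force: 20.0
```

```bash
python3 rect.py pics/r2.png 3
```

```text
ptr 10 0.68
ptr 12 0.64
ptr 14 0.35
ptr 16 0.4
ptr 18 0.5
ptr 20 0.53
ptr 22 0.37
arr -3 -0.28
arr -5 -0.24
arr -7 -0.17
arr -9 0.15
arr -11 2.02
arr -15 4.68
arr -20 2.25
arr -25 -0.61
arr -30 -3.87
```

View pics/r2.png

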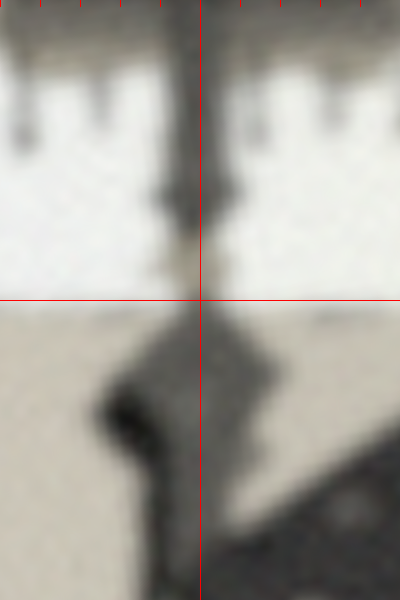

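Pointer is at about +0.4 mm and the arrow at about −0.2. I'll trim −0.01 rad, then release and lift.

>>> arm_command --rows '[{"slide": [0, 0, 0], "yaw": -0.01, "gripper": 1}, {"slide": [0, 0, 0], "yaw": 0, "gripper": 1}, {"slide": [0, 0, 0], "yaw": 0, "gripper": -0.2}, {"slide": [0, 0, 0], "yaw": 0, "gripper": -0.2}, {"slide": [0, 0, 0], "yaw": 0, "gripper": -0.2}, {"slide": [0, 0, 0], "yaw": 0, "gripper": -0.2}, {"slide": [0, 0, 25], "yaw": 0, "gripper": -0.2}, {"slide": [0, 0, 45], "yaw": 0, "gripper": -0.2}, {"slide": [-10, 0, 50], "yaw": 0, "gripper": -0.2}, {"slide": [-50, 0, 30], "yaw": 0, "gripper": -0.2}, {"slide": [-50, 0, 0], "yaw": 0, "gripper": -0.2}, {"slide": [0, 0, 0], "yaw": 0, "gripper": -0.2}, {"slide": [0, 0, 0], "yaw": 0, "gripper": -0.2}]'

```text
clock: 7.58
tool_pos: [0.4528, -0.1245, 0.1948]
ee_rot: [0.001, 0.532, 0.847, 0.0]
contact_force: [0.5, 0.3, -0.4]
width: 0.6
finger_force: 0.0
```

```bash
python3 rect.py pics/r3.png 3
```

```text
ptr 10 0.4
ptr 12 0.43
ptr 14 0.02
ptr 16 0.18
ptr 18 0.12
ptr 20 -0.21
ptr 22 -0.12
arr -3 -0.21
arr -5 -0.19
arr -7 -0.17
arr -9 0.18
arr -11 1.92
arr -15 4.6
arr -20 2.15
arr -25 2.45
arr -30 2.56
```

View pics/r3.png

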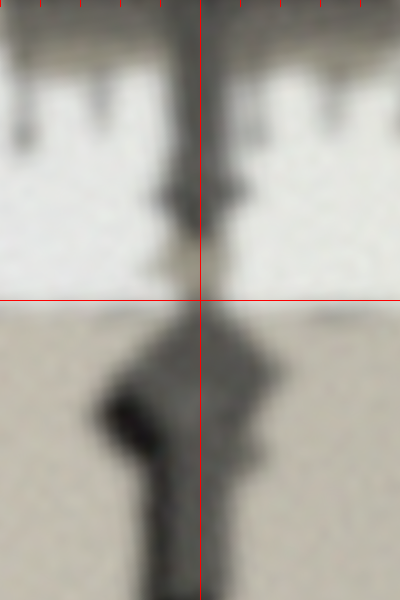

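The pointer is aligned with the arrow tip (both at column ~200) and the knob is released.

```bash
python3 -c "
from h import *
print(workorder.hand_in())"
```

```text
the job is handed in; nothing more can be done
None
```

I turned the bar-grip knob clockwise by about 0.95 rad; the pointer now stands opposite the arrow mark to within about 0.5 mm by the top camera. The gripper has let go and is clear, only that knob was touched, and the job is handed in at about 8 s; no verdict came back.

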